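Slide a press mounting plate home in a sloped locating jig

ROBOT

A 6-joint arm with a two-finger parallel gripper is mounted at the origin on the work surface. World frame = base frame: x ahead of the robot, y to its left, z up, the work surface at z = 0. Lengths are in mm, angles in rad, forces in N, time in s.
With the tool pointing down it reaches from about 350 to 850 mm from the base axis. Payload 8.1 kg.
Tool frame: the origin (TCP) lies at the very end of the fingers, on their centre line; the grasp point (between the pads) lies 19 mm behind it (env.grasp_offset is the distance from the TCP to the grasp point, in mm); z points along the fingers, y is the direction in which the jaws open and shut (so a half turn about z gives the same grasp; the last joint's range is limited). The gripper opens to 93 mm and grips with 3 to 60 N. Pads are 15 mm wide; open, the fingers measure 128 mm over their backs; the gripper's body (75 mm by 188 mm) begins 65 mm behind the grasp point.
Start: joints at [1.073, 0.13, 1.488, -0, 1.523, -0.085], TCP at [240.685, 549.614, 218.635] pointing down, gripper open.
Joint ranges: [-2.96, 2.96], [-0.89, 2.26], [0.02, 2.5], [-1.34, 4.48], [0, 2.73], [-2.66, 2.66]. Speed limits (rad/s): [2.39, 2.39, 2.79, 3.14, 3.14, 3.14].

INTERFACE

Orientations are given as a unit quaternion [w, x, y, z].
In Python, from cell import env, optics, ticket gives the robot as it stands.
- The arm moves only by the shell command python3 -m pendant 'ROWS'. ROWS is JSON, a list of rows, each a list of 7 numbers: the shift along the tool's x, y, z in m, then the turn, a rotation vector about the tool's x, y, z in degrees, then the opening, from 0 (shut) to 1 (fully open). A call has 1 to 5 rows; each row shifts and turns the commanded pose from where the row before left it, along the tool's axes as they then stand; what a row does not reach is not made up. A row lasts 1/10 s, in which the tool goes at most 50 mm and 8.59 degrees, less where a joint would pass 70% of its speed; a pose out of reach is approached as far as the arm can. A call with a gripper value outside its range is refused whole. The fingers move at their own pace and stop on an object; the grip force is fixed at half the most. Time passes only in rows, so rows that do not move let the fingers close. It gives the time, the measured TCP pose, the force and the opening at its end, in the units of the state.
- env.observe(): the state, without advancing time (a new reading comes with each control period).
- optics.camera(name): name is "scene" or "top" or "wrist"; returns a dict with "img" (384x512x3 uint8, red, green, blue), "z_map" (384x512 float32, mm along the optical axis (not along the pixel's ray), 0 where there is no reading), "mtx" (3x3 intrinsics, pixels), "k1" (the pictures are not rectified: a ray, as slopes to the right and down, at radius r is drawn at 1 + k1 r^2 times it, then the intrinsics apply), "T" (4x4, takes a point from camera to world coordinates); the wrist camera has in their place "tool_from_camera" (4x4, takes a point from camera to tool coordinates, whose origin is the TCP and whose axes are the flange's). Camera axes: x right, y up, looking along -z (the intrinsics and any distortion apply to the point x, -y, -z); pixel columns grow to the right and rows downward; lengths in mm; the calibration is good to about 2 mm. A picture is of the moment at which its call begins: read the wrist's pose just before it.
- ticket.sign_off(): hands the job in, once; it reports no verdict.
Trained networks look in a picture, given as the dict that the camera call returned (one of the last four; its "shot" number tells which), for a name from the list of things; names that differ only in an ending like _2 or _b are one class to them, and where a whole thing is asked for, a point or a joint stands for the part that bears it (a point fixed in the world has none). Each returns a list of dicts, best first, with "score" (0 to 1); they miss things now and then, are a little off and sometimes report something else, mostly with a low value. They report only what shows in the picture. A call takes as long as a camera call. They do not tell look-alikes from the thing itself.
- optics.search_frame(picture, target): "bbox" ([left, top, right, bottom] in pixels, round what is visible of it).
- optics.place_of(picture, target): "point" ([column, row] in pixels: a listed point, or the origin of a listed thing).
The state is a dict: "time": time; "joint_pos": joint angles; "dq": joint speeds; "tau": joint torques, N m; "ee_pos": TCP position; "ee_rot": TCP orientation; "force": force on the tool from outside, world axes, zero at the start; "moment": the same for the moment, N m; "opening": opening from 0.0 (shut) to 1.0 (fully open).
Only numpy, scipy, OpenCV 4.12 (cv2) and the standard library are available. Lean on these libraries where they do the work, as an engineer would, in place of code of your own. Each camera call takes 0.05 s, during which the arm holds its last target. There are 200 camera calls.

TASK

Lay the red mounting plate flat on the upper part of the sloped jig, long side along the blue fence, and let go so that it slides down by its own weight. It usually stalls short of the corner: ease it along until its long edge lies against the blue fence and its short edge rests against the rubber face of the brass side stop, feeling for the touch and pressing only gently, and leave it there by itself. Then swing the yellow keeper right over it to its end stop; leave everything else on the bench alone.

Things in the scene. Friction and masses are not known exactly. Their poses are not given: they have to be found in the camera images.
- plate: Loose red plate 80 (its x) x 140 (its y) x 8 mm thick, 0.24 to 0.4 kg, with a square steel boss 26 x 26 mm standing 30 mm up from the middle of its top, to grip or push it by. Origin: centre of the underside, z up out of the boss. Same when turned half round. It starts flat on the bench. Home on the deck, its origin is 40 mm from the fence's face and 70 mm from the face of the side stop.
- ramp: Steel deck of the jig, fixed, falling about 20 deg along its -x and 8 deg along its +y, so a plate laid on it slides (friction about 0.17). z: square out of the deck. Origin: on the deck surface at the fence's face. Surface: x -45 to 170, y -125 to 175 mm, z 0. Blue fence: 10 mm high, 12 mm thick, upper face at x = 0, from y -125 to 90. A good place to lay the plate is x 110, y -30.
- stop_rail: Fixed dark rail for the side stop; origin on the deck at x 40, y 105 mm, axes as the deck's. It carries a brass block, 10 mm high, whose black rubber face (50 mm wide, looking along -y) the plate's short edge must meet. Where the block is set is not reported: the face is anywhere from y 98 to 122 mm. The face gives about 1 mm for 5 N, 4 mm at most.
- keeper (a joint): Angle of the yellow keeper bar in rad about the deck's normal: 0 = closed (hard end stop), the bar points along the deck's +x over the plate; it starts open at 1.2 to 1.6, pointing about along +y. The hinge is stiff (0.06 N m) and stays where it is left. The bar is 16 mm wide, 8 mm thick, its underside 14 mm above the deck.
- keeper_pin (a point): Middle of the keeper's upright round black pin, 12 mm across and 30 mm high, standing on the bar square to the deck, 55 mm from the hinge; this point is 15 mm above the top of the bar, which is 22 mm above the deck.
- keeper_pivot (a point): Point on the keeper's hinge axis, 14 mm above the deck, at x = -26, y = 98 mm in the deck's frame; axes as the deck's.
- screw_jar: Bystander: amber jar with a black lid, 60 mm across, 75 mm high; origin under its middle.
- spacer_ring: Bystander: black rubber ring, 64 mm across, 22 mm high; origin under its middle.
- bushing: Bystander: brass flanged bushing, 38 mm across, 32 mm high; origin under its middle.
- screwdriver: Bystander: red-handled screwdriver lying on the bench.
- wrench: Bystander: steel wrench lying on the bench.
- brush: Bystander: brush with a wooden handle lying on the bench.
- spare_block: Bystander: aluminium block 50 x 35 x 25 mm; origin under its middle.
Mind the look-alikes: they are no part of the job. What is meant by the plate is not orange or purple, and is the smaller of those in its own colour.

How it is judged:
By the outcome, as a careful person would: the job done as asked, in the order asked, and still so for the second after the job is handed in, with the robot touching nothing.
It also fails if it takes over 64 s, if anything falls off the work surface, if the arm or the gripper's body presses on something with over 40 N, if the wrist force passes 120 N, or if a joint passes its speed limit or range.

## Working session

There is one attempt and no reset: what is moved stays moved. The work goes in short steps, Python scripts to look and compute and a shell command to move; the robot and the scene stay as the last step left them, time stands still between calls to the robot, and variables do not carry over. Pictures are saved under pics/ and viewed, about 8 in all and at most 12, crops included, and the job is handed in when it is done.

```bash
ls; mkdir -p pics; cat > h.py <<'E'
import numpy as np, cv2
from scipy.spatial.transform import Rotation as R
from cell import env, optics, ticket
def rot(q): return R.from_quat([q[1],q[2],q[3],q[0]])
def campose(c,st=None):
    if "T" in c: return np.array(c["T"])
    st=st or env.observe(); M=np.eye(4); M[:3,:3]=rot(st["ee_rot"]).as_matrix(); M[:3,3]=st["ee_pos"]
    return M@np.array(c["tool_from_camera"])
def rays(c,px):
    px=np.atleast_2d(np.float64(px)); K=np.array(c["mtx"])
    d=(px-K[[0,1],[2,2]])/K[[0,1],[0,1]]; u=d.copy()
    for _ in range(20): u=d/(1+c["k1"]*(u**2).sum(1,keepdims=True))
    return np.c_[u[:,0],-u[:,1],-np.ones(len(u))]
def world(c,px,T,z=None):
    """pixels -> world with depth map (or given depth)"""
    px=np.atleast_2d(px); r=rays(c,px)
    if z is None:
        i=np.round(px).astype(int); z=c["z_map"][i[:,1],i[:,0]]
    P=r*np.reshape(z,(-1,1)); return P@T[:3,:3].T+T[:3,3]
def onplane(c,px,T,p0,n):
    d=rays(c,px)@T[:3,:3].T; o=T[:3,3]; return o+d*(((p0-o)@n)/(d@n))[:,None]
def proj(c,P,T):
    P=np.atleast_2d(P); q=(P-T[:3,3])@T[:3,:3]; u=np.c_[q[:,0],-q[:,1]]/-q[:,2:]
    u=u*(1+c["k1"]*(u**2).sum(1,keepdims=True)); K=np.array(c["mtx"])
    return u*K[[0,1],[0,1]]+K[[0,1],[2,2]]
def save(c,name,box=None,s=1):
    im=c["img"][...,::-1]
    if box: im=im[box[1]:box[3],box[0]:box[2]]
    cv2.imwrite("pics/"+name,cv2.resize(im,None,fx=s,fy=s,interpolation=cv2.INTER_CUBIC))
E
python3 - <<'E'
from h import *
np.set_printoptions(precision=1,suppress=True)
a=optics.camera("scene"); b=optics.camera("top")
ims=[]
for n,c in (("scene",a),("top",b)):
    T=campose(c); print(n,T[:3,3],c["mtx"][0],c["k1"])
    for t in ("plate","ramp","stop_rail","keeper","keeper_pin","keeper_pivot"):
        for d in optics.place_of(c,t)[:4]:
            if d["score"]>.2:
                p=np.array(d["point"]); i=np.clip(p,0,[511,383])
                print(t,round(d["score"],2),p,world(c,i,T)[0])
cv2.imwrite("pics/1.png",np.vstack([a["img"],b["img"]])[...,::-1][:, :])
save(a,"a.png",s=1.5); save(b,"b.png",s=1.5)
print(env.observe())
E
```

```text
pics
scene [1444.5  352.1  888.4] [399.9   0.  252.2] -0.12608347489693048
plate 0.96 [218.3 151.4] [ 318.3 -295.2   32.7]
plate 0.84 [180.5 190.9] [ 566.3 -316.5   16.2]
plate 0.77 [171.3 139.9] [ 292.8 -529.6   16.3]
plate 0.72 [288.7 199.7] [520.5  62.3  63.6]
ramp 0.81 [286.5 200.2] [530.7  58.4  68.3]
stop_rail 0.67 [315.2 216.5] [550.1 159.6  50.9]Traceback (most recent call last):
  File "<stdin>", line 8, in <module>
ValueError: it knows: brush, bushing, keeper_pin, keeper_pivot, plate, ramp, screw_jar, screwdriver, spacer_ring, spare_block, stop_rail, wrench
```

```bash
python3 - <<'E'
from h import *
np.set_printoptions(precision=1,suppress=True)
a=optics.camera("scene"); b=optics.camera("top")
for n,c in (("scene",a),("top",b)):
    T=campose(c); print(n,T[:3,3],c["mtx"][0],c["k1"])
    for t in ("plate","ramp","stop_rail","keeper_pin","keeper_pivot"):
        for d in optics.place_of(c,t)[:5]:
            if d["score"]>.2:
                p=np.array(d["point"]); i=np.clip(p,0,[511,383])
                print(t,round(d["score"],2),p,world(c,i,T)[0])
save(a,"a.png",s=1.5); save(b,"b.png",s=1.5)
print(env.observe())
E
```

```text
scene [1444.5  352.1  888.4] [399.9   0.  252.2] -0.12608347489693048
plate 0.9 [220.8 156.1] [ 312.3 -289.2    8.5]
plate 0.78 [181.2 190.3] [ 560.5 -317.6   14.2]
plate 0.69 [334.2 183.1] [327.9 165.7  21.5]
plate 0.65 [173.6 139.5] [ 275.2 -530.9    7.7]
ramp 0.77 [289.7 199.6] [520.7  65.7  65.3]
stop_rail 0.44 [315.4 219.7] [594.5 170.8  80.2]
keeper_pin 0.5 [134.4 201.2] [ 664.  -445.7    3.9]
keeper_pin 0.42 [337.3 210.4] [522.5 219.4  73.5]
keeper_pivot 0.91 [319.5 207.5] [518.2 162.9  62.7]
keeper_pivot 0.53 [135.5 201.7] [ 665.3 -439.9    4.5]
top [ 483.3  -63.7 1260.4] [383.    0.  257.8] -0.005635113195836106
plate 0.75 [327.6 268.4] [ 302.6 -291.7   52.8]
plate 0.66 [337.  190.1] [ 548.9 -328.3   38.3]
plate 0.65 [182.6 268.1] [307.5 161.   57.4]
plate 0.61 [398.8 267.5] [ 299.2 -526.6   24. ]
ramp 0.68 [212.1 202.3] [511.4  67.6  71.9]
ramp 0.52 [105.4 250.8] [358.4 417.7  15.2]
ramp 0.33 [263.5 243.2] [380.9 -91.8  33.3]
stop_rail 0.68 [178.6 180.7] [579.  171.3  73.1]
keeper_pin 0.65 [162.5 196.6] [530.5 224.3  59.1]
keeper_pivot 0.84 [178.5 200.1] [519.1 173.3  63.3]
{'time': 0.85, 'joint_pos': array([ 1.1,  0.1,  1.5, -0. ,  1.5, -0.1]), 'dq': array([-0., -0., -0., -0., -0.,  0.]), 'tau': array([ -0. , -56. , -49.2,   0.1,   0. ,  -0. ]), 'ee_pos': array([240.7, 549.6, 218.7]), 'ee_rot': array([0. , 0.2, 1. , 0. ]), 'force': array([-0. ,  0.4, -0.3]), 'moment': array([0., 0., 0.]), 'opening': 1.00189125168978}
```

View pics/a.png

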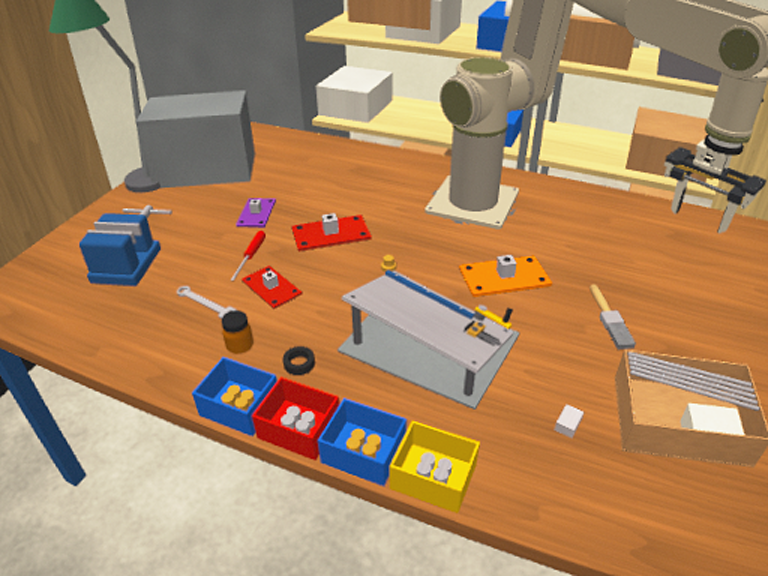

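View pics/b.png

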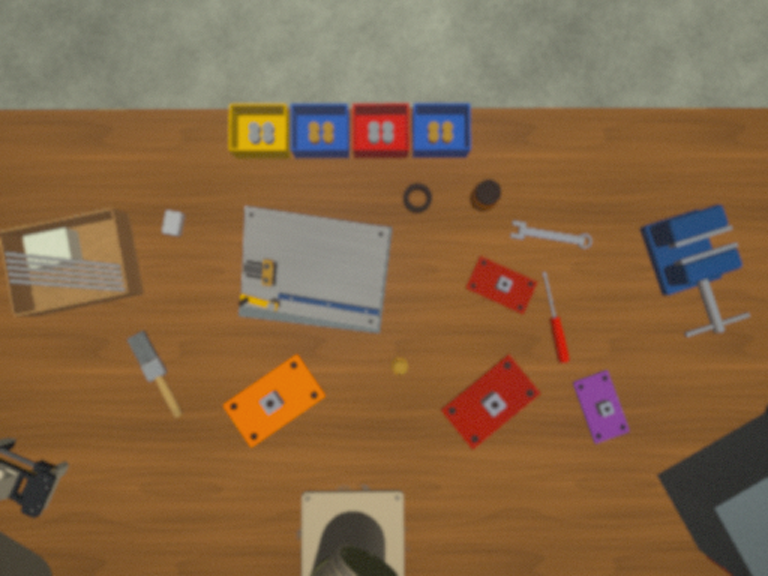

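The scene picture shows four candidates (scene-camera pixels): small red (181,190), large red (220,156), orange (337,183) and purple (171,140). The red bin at (200,278) is not one. By the description I choose the small red plate at (181,190), and will check its size in a close crop. The keeper sits at about (330,212), open.

```bash
cat >> h.py <<'E'
def plan(p,Rt,n,st=None,g=1,dec=3):
    """print n rows from the measured pose to world TCP p, rotation matrix Rt"""
    st=st or env.observe(); p0=np.array(st["ee_pos"]); R0=rot(st["ee_rot"]); Rt=R.from_matrix(Rt)
    dv=(R0.inv()*Rt).as_rotvec(); f=np.linspace(0,1,n+1)
    for a,b in zip(f,f[1:]):
        Ra=R0*R.from_rotvec(a*dv)
        s=Ra.inv().apply((b-a)*(np.asarray(p)-p0))/1000; w=np.degrees(dv)/n
        print([*(float(round(x,dec+1)) for x in s),*(float(round(x,2)) for x in w),g])
    print("step mm %.1f deg %.2f"%(np.linalg.norm(np.asarray(p)-p0)/n,np.degrees(np.linalg.norm(dv))/n))
def down(yaw):  # tool x at world yaw, z down
    c,s=np.cos(yaw),np.sin(yaw); return np.array([[c,s,0],[s,-c,0],[0,0,-1.]])
E
python3 - <<'E'
from h import *
np.set_printoptions(precision=1,suppress=True)
a=optics.camera("scene"); b=optics.camera("top")
print(rot(env.observe()["ee_rot"]).as_matrix())
for n,c in (("s",a),("t",b)):
    T=campose(c); hsv=cv2.cvtColor(c["img"],cv2.COLOR_RGB2HSV)
    m=(((hsv[...,0]<6)|(hsv[...,0]>174))&(hsv[...,1]>150)&(hsv[...,2]>80)).astype(np.uint8)
    k,l,s,_=cv2.connectedComponentsWithStats(m)
    for i in range(1,k):
        if s[i,4]<250: continue
        ct=max(cv2.findContours((l==i).astype(np.uint8),0,1)[0],key=len)[:,0]
        P=onplane(c,ct,T,np.array([0,0,8.]),np.array([0,0,1.]))
        r=cv2.minAreaRect(P[:,:2].astype(np.float32)); print(n,s[i],r, cv2.boxPoints(r).ravel())
    # deck plane
    v,u=np.mgrid[0:384,0:512]; px=np.c_[u.ravel(),v.ravel()]; W=world(c,px,T)
    h=hsv.reshape(-1,3); ok=(c["z_map"].ravel()>0)&(h[:,1]<40)&(h[:,2]>100)&(W[:,2]>20)&(abs(W[:,0]-560)<110)&(abs(W[:,1]-60)<150)
    Q=W[ok]
    for _ in range(5):
        m0=Q.mean(0); nn=np.linalg.svd(Q-m0,full_matrices=False)[2][2]; nn*=np.sign(nn[2]); e=(Q-m0)@nn; Q=Q[abs(e)<max(4,2*e.std())]
    print(n,"deck",len(Q),m0,nn,e.std())
    bl=ok*0; ok2=(abs(h[:,0]-108.)<12)&(h[:,1]>110)&(abs(W[:,0]-520)<130)&(abs(W[:,1]-60)<150)
    P=onplane(c,px[ok2],T,m0+10*nn,nn); l=cv2.fitLine(P.astype(np.float32),cv2.DIST_HUBER,0,.01,.01).ravel(); t=(P-l[3:])@l[:3]
    print("blue",ok2.sum(),l,l[3:]+t.min()*l[:3],l[3:]+t.max()*l[:3])
    d=np.abs(W-[0,0,0]);
save(a,"c.png",(150,165,370,290),3)
E
```

```text
[[-0.9  0.4  0. ]
 [ 0.4  0.9  0. ]
 [ 0.   0.  -1. ]]
s [195 143  52  24 689] ((301.54571533203125, -297.69464111328125), (118.22071075439453, 190.6845245361328), 38.500118255615234) [ 195.9 -259.9  314.6 -409.1  407.2 -335.5  288.5 -186.3]
s [162 177  39  28 452] ((555.0642700195312, -324.4805603027344), (142.44752502441406, 79.87102508544922), 65.14561462402344) [ 488.9 -372.3  561.4 -405.9  621.2 -276.6  548.8 -243.1]
s [ 168  252   58   54 1672] ((866.9408569335938, -80.84776306152344), (142.83001708984375, 153.7009735107422), 0.3201579749584198) [ 795.1   -4.4  796.  -158.1  938.8 -157.3  937.9   -3.6]
s deck 2180 [596.6  64.4  88.7] [-0.3  0.2  0.9] 1.0693975604081398
blue 205 [  0.2   1.   -0.1 518.5  50.8  75.3] [501.2 -54.8  90.1] [535.1 152.5  61. ]
t [ 235   70   38   35 1005] ((894.8391723632812, -62.943172454833984), (123.03416442871094, 114.60921478271484), 89.81534576416016) [ 837.3 -124.3  951.9 -124.6  952.3   -1.6  837.7   -1.2]
t [312 172  45  37 762] ((552.0941162109375, -325.3452453613281), (133.1993408203125, 73.2032241821289), 64.69593811035156) [ 490.5 -369.9  556.7 -401.2  613.7 -280.8  547.5 -249.5]
t [ 296  238   63   60 1615] ((299.40716552734375, -297.59771728515625), (105.87186431884766, 187.9456787109375), 38.84402084350586) [ 199.2 -257.6  317.1 -404.   399.6 -337.6  281.7 -191.2]
t deck 4467 [585.3  55.5  87.6] [-0.3  0.2  0.9] 1.8300098294325156
blue 51 [ -0.1   1.   -0.2 507.4  -0.8  82.5] [ 563.3 -656.1  229. ] [495.5 138.8  51.3]
```

View pics/c.png

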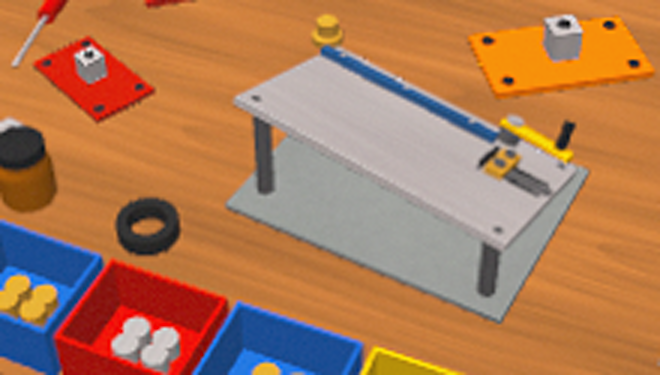

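The crop confirms the choice: the small red plate measures 142x80 mm (the other is 190x118), centre about (554,-325), long axis at 65°. The keeper points roughly along the deck's +y.

```bash
python3 - <<'E'
from h import *
plan([500,-325,218.6],down(np.radians(65+90)),21)
E
```

```text
[-0.028, -0.0332, 0.0, 0.0, -0.0, 0.06, 1]
[-0.0281, -0.0332, 0.0, 0.0, -0.0, 0.06, 1]
[-0.0281, -0.0331, 0.0, 0.0, -0.0, 0.06, 1]
[-0.0281, -0.0331, 0.0, 0.0, -0.0, 0.06, 1]
[-0.0282, -0.0331, 0.0, 0.0, -0.0, 0.06, 1]
[-0.0282, -0.033, 0.0, 0.0, -0.0, 0.06, 1]
[-0.0282, -0.033, 0.0, 0.0, -0.0, 0.06, 1]
[-0.0283, -0.033, 0.0, 0.0, -0.0, 0.06, 1]
[-0.0283, -0.0329, 0.0, 0.0, -0.0, 0.06, 1]
[-0.0284, -0.0329, 0.0, 0.0, -0.0, 0.06, 1]
[-0.0284, -0.0329, 0.0, 0.0, -0.0, 0.06, 1]
[-0.0284, -0.0328, 0.0, 0.0, -0.0, 0.06, 1]
[-0.0285, -0.0328, 0.0, 0.0, -0.0, 0.06, 1]
[-0.0285, -0.0328, 0.0, 0.0, -0.0, 0.06, 1]
[-0.0285, -0.0328, 0.0, 0.0, -0.0, 0.06, 1]
[-0.0286, -0.0327, 0.0, 0.0, -0.0, 0.06, 1]
[-0.0286, -0.0327, 0.0, 0.0, -0.0, 0.06, 1]
[-0.0286, -0.0327, 0.0, 0.0, -0.0, 0.06, 1]
[-0.0287, -0.0326, 0.0, 0.0, -0.0, 0.06, 1]
[-0.0287, -0.0326, 0.0, 0.0, -0.0, 0.06, 1]
[-0.0288, -0.0326, 0.0, 0.0, -0.0, 0.06, 1]
step mm 43.4 deg 0.06
```

```bash
python3 - <<'E'
from h import *
plan([520,50,330],down(np.radians(65+90)),14)
E
```

```text
[-0.0326, -0.0247, -0.008, 0.0, -0.0, 0.1, 1]
[-0.0326, -0.0246, -0.008, 0.0, -0.0, 0.1, 1]
[-0.0327, -0.0246, -0.008, 0.0, -0.0, 0.1, 1]
[-0.0327, -0.0245, -0.008, 0.0, -0.0, 0.1, 1]
[-0.0328, -0.0245, -0.008, 0.0, -0.0, 0.1, 1]
[-0.0328, -0.0244, -0.008, 0.0, -0.0, 0.1, 1]
[-0.0328, -0.0244, -0.008, 0.0, -0.0, 0.1, 1]
[-0.0329, -0.0243, -0.008, 0.0, -0.0, 0.1, 1]
[-0.0329, -0.0242, -0.008, 0.0, -0.0, 0.1, 1]
[-0.033, -0.0242, -0.008, 0.0, -0.0, 0.1, 1]
[-0.033, -0.0241, -0.008, 0.0, -0.0, 0.1, 1]
[-0.033, -0.0241, -0.008, 0.0, -0.0, 0.1, 1]
[-0.0331, -0.024, -0.008, 0.0, -0.0, 0.1, 1]
[-0.0331, -0.024, -0.008, 0.0, -0.0, 0.1, 1]
step mm 41.7 deg 0.10
```

```bash
python3 -m pendant '[[-0.033,-0.0245,-0.008,0,0,0,1],[-0.033,-0.0245,-0.008,0,0,0,1],[-0.033,-0.0245,-0.008,0,0,0,1],[-0.033,-0.0245,-0.008,0,0,0,1],[-0.033,-0.0245,-0.008,0,0,0,1]]'
python3 -m pendant '[[-0.033,-0.0245,-0.008,0,0,0,1],[-0.033,-0.0245,-0.008,0,0,0,1],[-0.033,-0.0245,-0.008,0,0,0,1],[-0.033,-0.0245,-0.008,0,0,0,1],[-0.033,-0.0245,-0.008,0,0,0,1]]'
python3 -m pendant '[[-0.033,-0.0245,-0.008,0,0,0,1],[-0.033,-0.0245,-0.008,0,0,0,1],[-0.033,-0.0245,-0.008,0,0,0,1],[-0.033,-0.0245,-0.008,0,0,0,1],[0,0,0,0,0,0,1]]'
python3 - <<'E'
from h import *
np.set_printoptions(precision=1,suppress=True)
st=env.observe(); print(st["time"],st["ee_pos"],st["joint_pos"],st["dq"])
c=optics.camera("wrist"); T=campose(c,st); print(T[:3])
import pickle; pickle.dump((c,T),open("w1.pkl","wb"))
for t in ("ramp","stop_rail","keeper_pin","keeper_pivot"):
    for d in optics.place_of(c,t)[:3]: print(t,d, world(c,np.clip(d["point"],0,[511,383]),T))
save(c,"d.png",s=1.5)
E
```

```text
time: 1.45
ee_pos: [343.2, 369.8, 259.1]
ee_rot: [0.0, 0.205, 0.979, 0.0]
force: [1.3, 0.8, 0.7]
opening: 0.999
time: 1.95
ee_pos: [445.3, 191.3, 299.2]
ee_rot: [0.0, 0.205, 0.979, 0.0]
force: [0.6, 0.3, 0.3]
opening: 1.004
time: 2.45
ee_pos: [528.1, 46.0, 331.4]
ee_rot: [0.001, 0.207, 0.978, -0.001]
force: [-0.1, 0.8, -0.6]
opening: 1.0
2.45 [528.1  46.  331.4] [-0.  -0.1  1.5 -0.   1.7 -1.2] [ 0.1 -0.   0.   0.   0.   0.1]
[[  0.4  -0.9  -0.3 453.7]
 [  0.9   0.4   0.1  79.1]
 [ -0.   -0.3   1.  497.5]]
ramp {'point': [260.2, 152.6], 'score': 0.94} [[515.   61.9  73.6]]
stop_rail {'point': [334.8, 163.4], 'score': 0.71} [[573.8 155.8  74.9]]
keeper_pin {'point': [366.0, 107.0], 'score': 0.83} [[514.4 218.3  86.8]]
keeper_pivot {'point': [322.1, 117.6], 'score': 0.87} [[505.8 162.6  67.8]]
```

View pics/d.png

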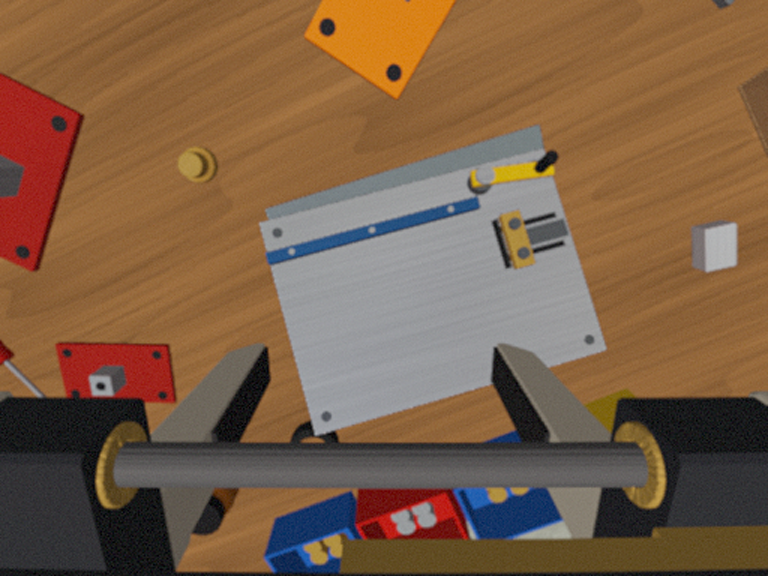

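```bash
cat > deck.py <<'E'
from h import *
import pickle
np.set_printoptions(precision=2,suppress=True)
c,T=pickle.load(open("w1.pkl","rb"))
v,u=np.mgrid[0:250,165:410]; px=np.c_[u.ravel(),v.ravel()]; W=world(c,px,T)
col=c["img"][px[:,1],px[:,0]]; h=cv2.cvtColor(col[None],cv2.COLOR_RGB2HSV)[0]
g=(h[:,1]<40)&(h[:,2]>110)&(c["z_map"][px[:,1],px[:,0]]>0)&(W[:,2]>25)&(W[:,2]<160)
Q=W[g]
for _ in range(8):
    m0=np.median(Q,0) if _==0 else Q.mean(0); n=np.linalg.svd(Q-m0,full_matrices=False)[2][2]; n*=np.sign(n[2]); e=(Q-m0)@n; Q=Q[abs(e)<max(3,2.5*e.std())]
print("plane",len(Q),m0,n,e.std())
# blue band -> fence direction on plane z=10
b=(abs(h[:,0]-108.)<12)&(h[:,1]>120)&(abs(((W-m0)@n)-5)<20)
P=onplane(c,px[b],T,m0+10*n,n); l=cv2.fitLine(P.astype(np.float32),cv2.DIST_HUBER,0,.01,.01).ravel()
y=l[:3]*np.sign(l[1]); y-=n*(n@y); y/=np.linalg.norm(y); x=np.cross(y,n)
D=np.c_[x,y,n]; q=(P-m0)@D; 
print("blue x pct",np.percentile(q[:,0],[1,5,50,95,99]),"y",np.percentile(q[:,1],[.5,99.5]))
# deck outline from inliers
ok=g&(abs((W-m0)@n)<4); m=np.zeros((384,512),np.uint8); m[px[ok,1],px[ok,0]]=1
m=cv2.morphologyEx(m,cv2.MORPH_OPEN,np.ones((3,3))); ct=np.vstack(cv2.findContours(m,0,1)[0])[:,0]
q=(onplane(c,ct,T,m0,n)-m0)@D; r=cv2.minAreaRect(q[:,:2].astype(np.float32)); print("deck rect",r); bp=cv2.boxPoints(r); print(bp)
print("tilt: ",np.degrees(np.arcsin(x[2])),np.degrees(np.arcsin(y[2])),"yaw y",np.degrees(np.arctan2(y[1],y[0])))
pickle.dump((m0,D),open("d0.pkl","wb"))
# hand-picked corners, fence ends, rubber face, keeper
for nm,p,z in (("c(-45,-125)",(260,222),0),("c(170,-125)",(315,434),0),("c(170,175)",(605.5,350),0),("fence deck-side",(270,264),0),("fence deck-side end",(480,208),0),("fence top low",(270,254),10),("rub1",(495,221),10),("rub2",(507,267),10),("pin top",(549,156),52),("hinge",(481,174),24)):
    print(nm,((onplane(c,np.array(p)/1.5,T,m0+z*n,n)-m0)@D)[0,:2])
E
python3 deck.py
```

```text
plane 21721 [578.92  77.77  81.28] [-0.32  0.18  0.93] 0.8219000611114888
blue x pct [-69.3  -68.78 -63.83 -59.11 -58.68] y [-145.95   63.57]
deck rect ((3.5975189208984375, 1.216766357421875), (298.6571960449219, 214.6758270263672), 89.949462890625)
[[-103.87 -148.02]
 [ 110.8  -148.21]
 [ 111.07  150.45]
 [-103.61  150.64]]
tilt:  20.021016182734023 -7.6324534 yaw y 80.063095
c(-45,-125) [-103.25 -146.63]
c(170,-125) [ 109.75 -148.05]
c(170,175) [111.67 149.6 ]
fence deck-side [ -60.09 -147.69]
fence deck-side end [-59.26  69.07]
fence top low [ -67.46 -143.56]
rub1 [-40.9  76.3]
rub2 [ 5.91 74.36]
pin top [-78.45 126.36]
hinge [-86.1   71.59]
```

The wrist view shows the whole deck (260,130)–(605,434). The blue fence is on the robot side, the brass stop at (515,240) has its rubber face at about deck y 99, and the keeper points along +y with its pin at (549,156). The fitted deck is 298.7x214.7 mm against a nominal 300x215, so the frame is good. Next I go over the plate.

```bash
python3 - <<'E'
from h import *
import pickle
m0,D=pickle.load(open("d0.pkl","rb")); O=m0+D@np.array([-58.9,-23.8,0]); pickle.dump((O,D),open("deck.pkl","wb")); print(O)
plan([540,-325,180],down(np.radians(65+90)),10)
E
```

```text
[519.942345    61.40675741  64.27077927]
[-0.0164, -0.0339, 0.015, 0.0, -0.0, 0.14, 1]
[-0.0164, -0.0339, 0.015, 0.0, -0.0, 0.14, 1]
[-0.0165, -0.0338, 0.015, 0.0, -0.0, 0.14, 1]
[-0.0166, -0.0338, 0.015, 0.0, -0.0, 0.14, 1]
[-0.0167, -0.0337, 0.015, 0.0, -0.0, 0.14, 1]
[-0.0168, -0.0337, 0.015, 0.0, -0.0, 0.14, 1]
[-0.0169, -0.0337, 0.015, 0.0, -0.0, 0.14, 1]
[-0.0169, -0.0336, 0.015, 0.0, -0.0, 0.14, 1]
[-0.017, -0.0336, 0.015, 0.0, -0.0, 0.14, 1]
[-0.0171, -0.0335, 0.015, 0.0, -0.0, 0.14, 1]
step mm 40.5 deg 0.14
```

```bash
python3 -m pendant '[[-0.0165,-0.034,0.015,0,0,0.1,1],[-0.0165,-0.034,0.015,0,0,0.1,1],[-0.0165,-0.034,0.015,0,0,0.1,1],[-0.0165,-0.034,0.015,0,0,0.1,1],[-0.0165,-0.034,0.015,0,0,0.1,1]]'
python3 -m pendant '[[-0.017,-0.0335,0.015,0,0,0.1,1],[-0.017,-0.0335,0.015,0,0,0.1,1],[-0.017,-0.0335,0.015,0,0,0.1,1],[-0.017,-0.0335,0.015,0,0,0.1,1],[-0.017,-0.0335,0.015,0,0,0.1,1]]'
python3 -m pendant '[[0,0,0,0,0,0,1],[0,0,0,0,0,0,1]]'
python3 - <<'E'
from h import *
np.set_printoptions(precision=1,suppress=True)
st=env.observe(); print(st["time"],st["ee_pos"],st["joint_pos"],st["dq"])
c=optics.camera("wrist"); T=campose(c,st)
hsv=cv2.cvtColor(c["img"],cv2.COLOR_RGB2HSV)
m=(((hsv[...,0]<6)|(hsv[...,0]>174))&(hsv[...,1]>150)&(hsv[...,2]>60)).astype(np.uint8)
k,l,s,_=cv2.connectedComponentsWithStats(m)
for i in range(1,k):
    if s[i,4]<1500: continue
    ct=max(cv2.findContours((l==i).astype(np.uint8),0,1)[0],key=len)[:,0]
    P=onplane(c,ct,T,np.array([0,0,8.]),np.array([0,0,1.]))
    r=cv2.minAreaRect(P[:,:2].astype(np.float32)); print(s[i],r, cv2.boxPoints(r).ravel())
for d in optics.place_of(c,"plate")[:3]: print(d,world(c,np.clip(d["point"],0,[511,383]),T))
save(c,"e.png",s=1.2)
E
```

```text
time: 3.2
ee_pos: [532.8, -138.6, 255.1]
ee_rot: [0.0, 0.208, 0.978, 0.0]
force: [0.7, 0.6, 0.7]
opening: 1.0
time: 3.7
ee_pos: [541.8, -326.3, 180.0]
ee_rot: [0.0, 0.212, 0.977, 0.0]
force: [-0.1, 0.6, 0.8]
opening: 0.998
time: 3.9
ee_pos: [541.2, -325.4, 179.7]
ee_rot: [-0.001, 0.213, 0.977, 0.001]
force: [0.4, 0.6, 0.1]
opening: 0.997
3.9 [ 541.2 -325.4  179.7] [-0.6  0.2  1.4  0.   1.5 -1.8] [ 0. -0. -0.  0.  0.  0.]
[  90    0  126   69 4919] ((334.1310119628906, -346.21661376953125), (111.5789566040039, 73.70918273925781), 38.709224700927734) [ 267.5 -352.3  313.6 -409.9  400.7 -340.1  354.6 -282.6]
[  74   97   75   81 2017] ((428.1200256347656, -453.3626708984375), (103.87342071533203, 27.380285263061523), 11.612751007080078) [ 374.5 -450.4  380.  -477.2  481.7 -456.3  476.2 -429.5]
[ 196  154  119   64 6384] ((549.7351684570312, -327.9028015136719), (138.31564331054688, 78.26815032958984), 65.30494689941406) [ 485.3 -374.4  556.4 -407.1  614.2 -281.4  543.1 -248.7]
{'point': [255.0, 184.9], 'score': 0.76} [[ 540.6 -323.6   39.2]]
```

View pics/e.png

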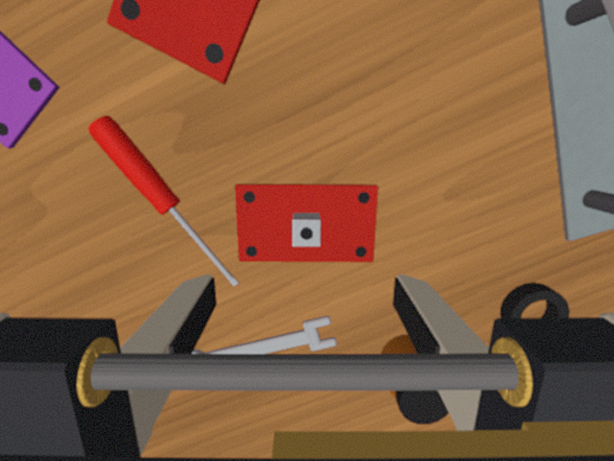

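```bash
python3 - <<'E'
from h import *
st=env.observe(); c=optics.camera("wrist"); T=campose(c,st)
p=onplane(c,np.array([[306.5,231],[306.5,216]])/1.2,T,np.array([0,0,38.]),np.array([0,0,1.])); print(p)
plan([551,-327,60],down(np.radians(65.3+90)),4)
E
```

```text
[[ 550.61256923 -326.69383349   38.        ]
 [ 537.66280342 -320.79641632   38.        ]]
[-0.0022, 0.0004, 0.0304, 0.0, 0.02, 0.04, 1]
[-0.0022, 0.0004, 0.0304, 0.0, 0.02, 0.04, 1]
[-0.0022, 0.0004, 0.0304, 0.0, 0.02, 0.04, 1]
[-0.0022, 0.0004, 0.0304, 0.0, 0.02, 0.04, 1]
step mm 30.5 deg 0.04
```

```bash
python3 -m pendant '[[-0.0022,0.0004,0.03,0,0,0,1],[-0.0022,0.0004,0.03,0,0,0,1],[-0.0022,0.0004,0.03,0,0,0,1],[-0.0022,0.0004,0.03,0,0,0,1],[0,0,0.025,0,0,0,1]]'
python3 -m pendant '[[0,0,0.015,0,0,0,1],[0,0,0.007,0,0,0,1],[0,0,0,0,0,0,1]]'
python3 -m pendant '[[0,0,0,0,0,0,0],[0,0,0,0,0,0,0],[0,0,0,0,0,0,0],[0,0,0,0,0,0,0],[0,0,0,0,0,0,0]]'
python3 -m pendant '[[0,0,0,0,0,0,0],[0,0,0,0,0,0,0]]'
```

```text
time: 4.55
ee_pos: [550.8, -327.1, 35.1]
ee_rot: [0.0, 0.212, 0.977, -0.0]
force: [0.5, 0.6, -0.3]
opening: 1.0
time: 4.85
ee_pos: [550.1, -328.0, 13.6]
ee_rot: [-0.0, 0.213, 0.977, 0.0]
force: [-0.4, -0.3, 0.3]
opening: 0.997
time: 5.35
ee_pos: [550.2, -328.8, 14.0]
ee_rot: [0.0, 0.214, 0.977, -0.0]
force: [-1.6, 0.2, 0.2]
opening: 0.618
time: 5.55
ee_pos: [550.0, -328.6, 13.6]
ee_rot: [-0.0, 0.213, 0.977, 0.0]
force: [-0.7, 0.5, -0.8]
opening: 0.444
```

```bash
python3 -m pendant '[[0,0,0,0,0,0,0],[0,0,0,0,0,0,0],[0,0,0,0,0,0,0],[0,0,0,0,0,0,0]]'
python3 -m pendant '[[0,0,-0.01,0,0,0,0],[0,0,-0.03,0,0,0,0],[0,0,-0.04,0,0,0,0],[0,0,-0.04,0,0,0,0],[0,0,-0.04,0,0,0,0]]'
python3 - <<'E'
from h import *
import pickle
O,D=pickle.load(open("deck.pkl","rb")); print(O,D)
# tool at place: z=-n, y=deck y, x=y x z
Rt=np.c_[np.cross(D[:,1],-D[:,2]),D[:,1],-D[:,2]]; print(Rt)
st=env.observe(); print(st["force"],st["opening"],st["joint_pos"])
def at(x,y,z): return O+D@np.array([x,y,z])
print(at(110,-30,5.6),at(110,-30,75))
plan(at(110,-30,75)+[0,0,20],Rt,10,g=0)
E
```

```text
time: 5.95
ee_pos: [550.0, -328.5, 13.6]
ee_rot: [-0.0, 0.213, 0.977, 0.0]
force: [-0.0, 0.4, 0.2]
opening: 0.28
time: 6.45
ee_pos: [549.6, -328.4, 175.5]
ee_rot: [-0.0, 0.214, 0.977, 0.0]
force: [0.1, -1.0, -2.5]
opening: 0.277
[519.942345    61.40675741  64.27077927] [[ 0.93228513  0.17103463 -0.31873444]
 [-0.11675119  0.97627181  0.18238031]
 [ 0.3423648  -0.13281782  0.93013213]]
[[-0.93228513  0.17103463  0.31873444]
 [ 0.11675119  0.97627181 -0.18238031]
 [-0.3423648  -0.13281782 -0.93013213]]
[ 0.10792361 -1.03798413 -2.45325128] 0.27692900681856875 [-6.18602073e-01  2.60328365e-01  1.42015305e+00 -1.44501352e-04
  1.46156426e+00 -1.75906791e+00]
[615.57775742  20.29730148 111.1241819 ] [593.45758699  32.95449466 175.67535169]
[0.0111, 0.0347, -0.002, 0.49, -2.11, -1.59, 0]
[0.01, 0.0349, -0.0027, 0.49, -2.11, -1.59, 0]
[0.009, 0.0352, -0.0034, 0.49, -2.11, -1.59, 0]
[0.0078, 0.0354, -0.004, 0.49, -2.11, -1.59, 0]
[0.0067, 0.0355, -0.0045, 0.49, -2.11, -1.59, 0]
[0.0055, 0.0357, -0.0051, 0.49, -2.11, -1.59, 0]
[0.0043, 0.0358, -0.0056, 0.49, -2.11, -1.59, 0]
[0.0031, 0.0358, -0.006, 0.49, -2.11, -1.59, 0]
[0.0019, 0.0358, -0.0064, 0.49, -2.11, -1.59, 0]
[0.0007, 0.0358, -0.0068, 0.49, -2.11, -1.59, 0]
step mm 36.5 deg 2.68
```

Gripped: opening 0.28, about 2.5 N of weight. I carry it over the deck and tilt to match.

```bash
python3 -m pendant '[[0.0111,0.0347,-0.002,0.49,-2.11,-1.59,0],[0.01,0.0349,-0.0027,0.49,-2.11,-1.59,0],[0.009,0.0352,-0.0034,0.49,-2.11,-1.59,0],[0.0078,0.0354,-0.004,0.49,-2.11,-1.59,0],[0.0067,0.0355,-0.0045,0.49,-2.11,-1.59,0]]'
python3 -m pendant '[[0.0055,0.0357,-0.0051,0.49,-2.11,-1.59,0],[0.0043,0.0358,-0.0056,0.49,-2.11,-1.59,0],[0.0031,0.0358,-0.006,0.49,-2.11,-1.59,0],[0.0019,0.0358,-0.0064,0.49,-2.11,-1.59,0],[0.0007,0.0358,-0.0068,0.49,-2.11,-1.59,0]]'
python3 -m pendant '[[0,0,0,0,0,0,0],[0,0,0,0,0,0,0]]'
python3 - <<'E'
from h import *
import pickle
O,D=pickle.load(open("deck.pkl","rb"))
Rt=np.c_[np.cross(D[:,1],-D[:,2]),D[:,1],-D[:,2]]
st=env.observe(); print(st["force"],st["opening"],st["joint_pos"], D.T@(st["ee_pos"]-O))
plan(O+D@np.array([110,-30,17]),Rt,4,g=0)
c=optics.camera("wrist"); T=campose(c,st); import pickle; pickle.dump((c,T),open("w2.pkl","wb"))
s=optics.camera("scene"); save(s,"f.png",(220,120,380,240),4)
E
```

```text
time: 6.95
ee_pos: [571.6, -146.6, 184.4]
ee_rot: [0.086, 0.144, 0.985, -0.041]
force: [0.6, 0.2, -2.1]
opening: 0.28
time: 7.45
ee_pos: [593.6, 34.1, 194.7]
ee_rot: [0.17, 0.073, 0.979, -0.08]
force: [0.6, -0.8, -2.2]
opening: 0.278
time: 7.65
ee_pos: [593.4, 33.7, 194.2]
ee_rot: [0.169, 0.072, 0.98, -0.08]
force: [0.1, -0.9, -2.8]
opening: 0.277
[ 0.14341769 -0.94458652 -2.84129105] 0.27653730803933185 [ 0.10698197 -0.15932472  1.8684374  -0.23933351  1.1333511  -1.2476359 ] [116.2212274  -31.7273631   92.34774929]
[0.0016, 0.0004, 0.0188, 0.01, 0.01, 0.03, 0]
[0.0016, 0.0004, 0.0188, 0.01, 0.01, 0.03, 0]
[0.0016, 0.0004, 0.0188, 0.01, 0.01, 0.03, 0]
[0.0016, 0.0004, 0.0188, 0.01, 0.01, 0.03, 0]
step mm 18.9 deg 0.04
```

View pics/f.png

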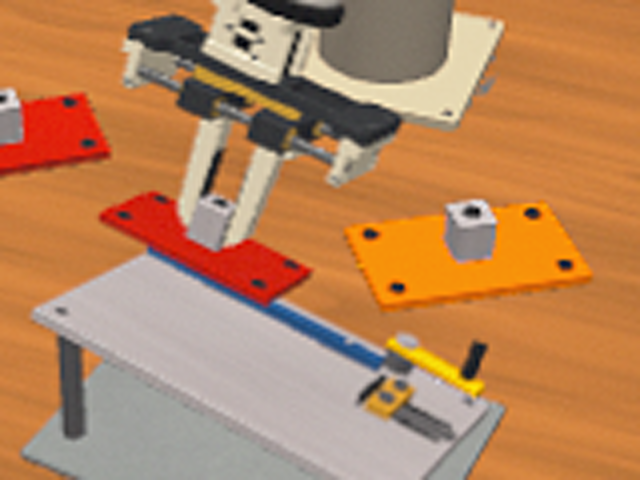

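The plate is held parallel to the deck above its upper part. I lower it, then feel for the deck.

```bash
python3 -m pendant '[[0.0016,0.0004,0.018,0,0,0,0],[0.0016,0.0004,0.018,0,0,0,0],[0.0016,0.0004,0.018,0,0,0,0],[0.0016,0.0004,0.016,0,0,0,0],[0,0,0.002,0,0,0,0]]'
python3 -m pendant '[[0,0,0.002,0,0,0,0],[0,0,0.001,0,0,0,0],[0,0,0,0,0,0,0]]'
python3 -m pendant '[[0,0,0.001,0,0,0,0],[0,0,0.0005,0,0,0,0],[0,0,0,0,0,0,0]]'
python3 - <<'E'
from h import *
import pickle
O,D=pickle.load(open("deck.pkl","rb"))
st=env.observe(); print(st["force"],st["moment"], D.T@(st["ee_pos"]-O),D.T@st["force"])
E
```

```text
time: 8.25
ee_pos: [609.7, 19.7, 121.8]
ee_rot: [0.167, 0.075, 0.98, -0.081]
force: [-0.1, -0.1, -3.4]
opening: 0.278
time: 8.55
ee_pos: [612.8, 21.1, 122.9]
ee_rot: [0.17, 0.074, 0.979, -0.08]
force: [0.2, 0.2, -2.4]
opening: 0.282
time: 8.85
ee_pos: [612.8, 21.2, 120.7]
ee_rot: [0.169, 0.073, 0.98, -0.08]
force: [-0.5, 0.4, -2.3]
opening: 0.276
[-0.45641912  0.43661933 -2.33175031] [0.19498171 0.29603189 0.00927926] [110.53269402 -30.87976543  15.54453177] [-1.27479782  0.65789366 -1.94372862]
```

Height 15.5; contact should come at about 13.6.

```bash
python3 -m pendant '[[0,0,0.001,0,0,0,0],[0,0,0,0,0,0,0]]'
python3 -m pendant '[[0,0,0.0007,0,0,0,0],[0,0,0,0,0,0,0]]'
python3 -m pendant '[[0,0,0.0005,0,0,0,0],[0,0,0,0,0,0,0]]'
python3 - <<'E'
from h import *
import pickle
O,D=pickle.load(open("deck.pkl","rb"))
st=env.observe(); print(st["moment"], D.T@(st["ee_pos"]-O),D.T@st["force"])
E
```

```text
time: 9.05
ee_pos: [612.9, 20.9, 119.4]
ee_rot: [0.169, 0.073, 0.98, -0.08]
force: [-0.7, 0.7, -2.9]
opening: 0.28
time: 9.25
ee_pos: [613.1, 20.7, 118.7]
ee_rot: [0.169, 0.073, 0.98, -0.08]
force: [0.2, -0.1, -3.3]
opening: 0.276
time: 9.45
ee_pos: [613.4, 20.7, 118.4]
ee_rot: [0.169, 0.073, 0.98, -0.08]
force: [0.1, 0.5, -3.2]
opening: 0.282
[ 0.20400384  0.27714095 -0.02929782] [110.43494029 -30.98874046  13.13515111] [-1.07053904  0.92968016 -2.94341671]
```

```bash
python3 -m pendant '[[0,0,0.0007,0,0,0,0],[0,0,0,0,0,0,0]]'
python3 -m pendant '[[0,0,0.0007,0,0,0,0],[0,0,0,0,0,0,0]]'
python3 -m pendant '[[0,0,0.0007,0,0,0,0],[0,0,0,0,0,0,0]]'
python3 - <<'E'
from h import *
import pickle
O,D=pickle.load(open("deck.pkl","rb"))
st=env.observe(); print(st["moment"], D.T@(st["ee_pos"]-O),D.T@st["force"])
E
```

```text
time: 9.65
ee_pos: [614.0, 20.7, 118.5]
ee_rot: [0.17, 0.073, 0.979, -0.08]
force: [-3.0, 1.2, 4.1]
opening: 0.279
time: 9.85
ee_pos: [614.4, 20.7, 118.7]
ee_rot: [0.17, 0.073, 0.979, -0.08]
force: [-7.1, 2.4, 8.4]
opening: 0.278
time: 10.05
ee_pos: [615.0, 20.7, 118.8]
ee_rot: [0.17, 0.073, 0.979, -0.08]
force: [-10.6, 3.2, 14.1]
opening: 0.276
[ 0.34009991  1.30876255 -0.14586464] [112.00177621 -30.74361321  13.01303768] [-5.46281601 -0.52575336 17.08768034]
```

```bash
python3 -m pendant '[[0,0,-0.0013,0,0,0,0],[0,0,0,0,0,0,0],[0,0,0,0,0,0,0.6],[0,0,0,0,0,0,1],[0,0,0,0,0,0,1]]'
python3 -m pendant '[[0,0,0,0,0,0,1],[0,0,0,0,0,0,1],[0,0,0,0,0,0,1],[0,0,0,0,0,0,1],[0,0,0,0,0,0,1]]'
python3 -m pendant '[[0,0,-0.01,0,0,0,1],[0,0,-0.03,0,0,0,1],[0,0,-0.04,0,0,0,1],[0,0,-0.04,0,0,0,1],[0,0,-0.04,0,0,0,1]]'
cat > find.py <<'E'
from h import *
import pickle,sys
np.set_printoptions(precision=1,suppress=True)
O,D=pickle.load(open("deck.pkl","rb"))
def pose(name):
    st=env.observe(); c=optics.camera(name); T=campose(c,st); n=D[:,2]
    hsv=cv2.cvtColor(c["img"],cv2.COLOR_RGB2HSV)
    m=(((hsv[...,0]<6)|(hsv[...,0]>174))&(hsv[...,1]>140)&(hsv[...,2]>60)).astype(np.uint8)
    v,u=np.nonzero(m); px=np.c_[u,v]; q=(onplane(c,px,T,O+8*n,n)-O)@D
    if "T" in c or 1:
        W=(world(c,px,T)-O)@D; k=(abs(W[:,2]-8)<12)&(q[:,0]>-60)&(q[:,0]<200)&(q[:,1]>-150)&(q[:,1]<190)
    px=px[k]; 
    if len(px)<100: print(name,"few",len(px)); return c,st,T
    mm=np.zeros(m.shape,np.uint8); mm[px[:,1],px[:,0]]=1
    k_,l,s,_=cv2.connectedComponentsWithStats(mm); i=1+np.argmax(s[1:,4]); v,u=np.nonzero(l==i)
    # outer pixel corners for unbiased extents
    q=(onplane(c,np.vstack([np.c_[u+a,v+b] for a in(-.5,.5) for b in(-.5,.5)]),T,O+8*n,n)-O)@D
    r=cv2.minAreaRect(q[:,:2].astype(np.float32)); print(name,"plate in deck frame",r,s[i,4]); print(cv2.boxPoints(r).ravel())
    return c,st,T
if __name__=="__main__":
    st=env.observe(); print(st["time"],D.T@(st["ee_pos"]-O),D.T@st["force"],st["opening"])
    for a in sys.argv[1:]:
        n,f=a.split(":"); c,_,T=pose(n)
        if f: save(c,f,s=1.4) if n=="wrist" else save(c,f,(220,120,380,240),4)
E
python3 find.py wrist:g.png scene:
```

```text
time: 10.55
ee_pos: [613.6, 20.4, 117.3]
ee_rot: [0.169, 0.073, 0.98, -0.08]
force: [-0.0, -1.2, -0.1]
opening: 0.485
time: 11.05
ee_pos: [613.6, 20.5, 117.6]
ee_rot: [0.169, 0.073, 0.98, -0.08]
force: [0.1, -0.6, -0.7]
opening: 0.917
time: 11.55
ee_pos: [561.6, 50.0, 268.7]
ee_rot: [0.169, 0.073, 0.98, -0.08]
force: [0.7, 0.2, -0.1]
opening: 1.002
11.55 [110.1 -31.2 174.7] [ 0.6  0.4 -0.3] 1.0024300067579237
wrist plate in deck frame ((39.90995788574219, -5.862556457519531), (78.52433013916016, 139.05935668945312), 0.04479507356882095) 8013
[  0.6  63.6   0.7 -75.4  79.2 -75.4  79.1  63.7]
scene plate in deck frame ((49.04655075073242, -3.6039505004882812), (144.35462951660156, 98.65064239501953), 89.7033920288086) 477
[ -0.7 -75.5  98.  -76.   98.7  68.3   0.1  68.8]
```

View pics/g.png

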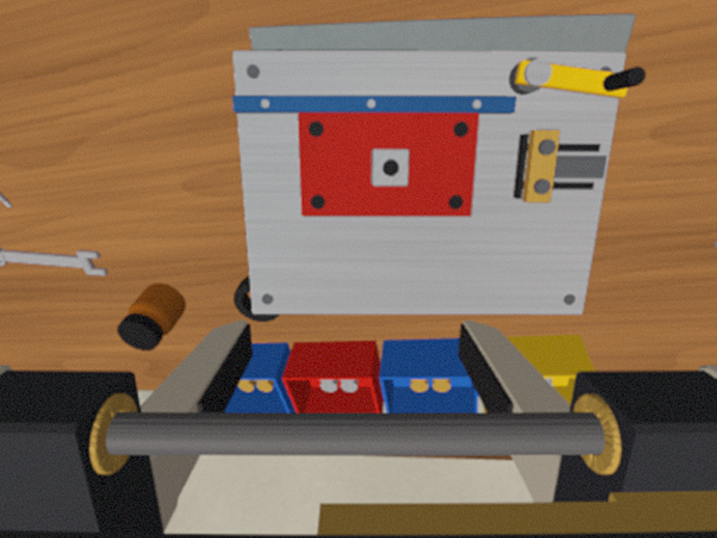

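The plate slid to the fence: x 39.9 (nominal 40), square, and stalled at y −5.9. Its short edge (478,165 in the picture) is short of the rubber face (516,165). I work out that gap and plan a push on the boss with closed fingers.

```bash
python3 - <<'E'
from h import *
from find import *
st=env.observe(); c=optics.camera("wrist"); T=campose(c,st); n=D[:,2]
for z in (0,5,10): print(z,((onplane(c,np.array([[515.5,195],[519,136],[526,195],[529,136]])/1.4,T,O+z*n,n)-O)@D)[:,:2].round(1).tolist())
print("pin base/top", [((onplane(c,np.array([p])/1.4,T,O+z*n,n)-O)@D)[0,:2] for p,z in (((612,85),22),((634,76),52))])
Rt=np.c_[np.cross(D[:,1],-D[:,2]),D[:,1],-D[:,2]]
plan(O+D@np.array([40,-54,60.]),Rt,4,g=0)
E
```

```text
0 [[71.1, 105.1], [23.9, 102.7], [71.1, 114.0], [23.9, 110.8]]
5 [[70.6, 103.2], [24.0, 100.7], [70.6, 111.9], [24.0, 108.8]]
10 [[70.0, 101.2], [24.1, 98.8], [70.0, 109.8], [24.1, 106.7]]
pin base/top [array([-11.7, 159.2]), array([-13.4, 155.5])]
[0.0186, -0.0059, 0.0291, 0.04, 0.12, -0.01, 0]
[0.0185, -0.0059, 0.0291, 0.04, 0.12, -0.01, 0]
[0.0184, -0.0059, 0.0292, 0.04, 0.12, -0.01, 0]
[0.0184, -0.0059, 0.0292, 0.04, 0.12, -0.01, 0]
step mm 35.0 deg 0.13
```

```bash
python3 -m pendant '[[0.0185,-0.006,0.029,0,0,0,0],[0.0185,-0.006,0.029,0,0,0,0],[0.0185,-0.006,0.029,0,0,0,0],[0.0185,-0.006,0.029,0,0,0,0],[0,0,0,0,0,0,0]]'
python3 -m pendant '[[0,0,0,0,0,0,0],[0,0,0,0,0,0,0],[0,0,0,0,0,0,0],[0,0,0,0,0,0,0],[0,0,0,0,0,0,0]]'
python3 -m pendant '[[0,0,0.01,0,0,0,0],[0,0,0.01,0,0,0,0],[0,0,0.01,0,0,0,0],[0,0,0.01,0,0,0,0],[0,0,0.005,0,0,0,0]]'
python3 -m pendant '[[0,0,0,0,0,0,0],[0,0,0,0,0,0,0]]'
python3 find.py
```

```text
time: 12.2
ee_pos: [521.1, 12.6, 129.0]
ee_rot: [0.163, 0.073, 0.98, -0.081]
force: [-0.8, -0.5, -1.1]
opening: 0.619
time: 12.7
ee_pos: [527.2, 14.0, 137.4]
ee_rot: [0.17, 0.073, 0.979, -0.08]
force: [0.1, 0.0, -0.6]
opening: 0.186
time: 13.2
ee_pos: [540.3, 5.2, 92.5]
ee_rot: [0.168, 0.073, 0.98, -0.081]
force: [-0.2, 0.1, -0.5]
opening: 0.006
time: 13.4
ee_pos: [540.9, 5.4, 94.4]
ee_rot: [0.169, 0.073, 0.98, -0.08]
force: [-0.5, 0.4, -0.4]
opening: 0.005
13.4 [ 36.4 -55.1  11.2] [-0.6  0.3 -0.1] 0.0047884056429527136
```

```bash
python3 -m pendant '[[-0.0035,0,-0.003,0,0,0,0],[0,0.005,0,0,0,0,0],[0,0.005,0,0,0,0,0],[0,0.003,0,0,0,0,0],[0,0,0,0,0,0,0]]'
python3 -m pendant '[[0,0.003,0,0,0,0,0],[0,0.003,0,0,0,0,0],[0,0.003,0,0,0,0,0],[0,0.003,0,0,0,0,0],[0,0,0,0,0,0,0]]'
python3 find.py
python3 -m pendant '[[0,0.003,0,0,0,0,0],[0,0.003,0,0,0,0,0],[0,0.003,0,0,0,0,0],[0,0.003,0,0,0,0,0],[0,0,0,0,0,0,0]]'
python3 find.py wrist:h.png
```

```text
time: 13.9
ee_pos: [545.4, 19.0, 96.7]
ee_rot: [0.169, 0.073, 0.98, -0.08]
force: [-0.0, -0.3, 0.7]
opening: 0.002
time: 14.4
ee_pos: [547.5, 30.4, 95.1]
ee_rot: [0.169, 0.073, 0.98, -0.08]
force: [0.1, -0.5, -0.7]
opening: 0.006
14.4 [ 39.8 -29.6  14.2] [-0.1 -0.4 -0.8] 0.005688730125792577
time: 14.9
ee_pos: [549.6, 42.2, 93.6]
ee_rot: [0.169, 0.073, 0.98, -0.08]
force: [0.4, -0.3, 0.4]
opening: 0.006
14.9 [ 39.9 -17.6  14.3] [ 0.5 -0.3  0.2] 0.0061433688218746774
wrist plate in deck frame ((39.73142623901367, 10.992450714111328), (138.83731079101562, 78.96480560302734), 89.7967300415039) 14667
[  0.  -58.3  79.  -58.6  79.5  80.3   0.5  80.6]
```

View pics/h.png

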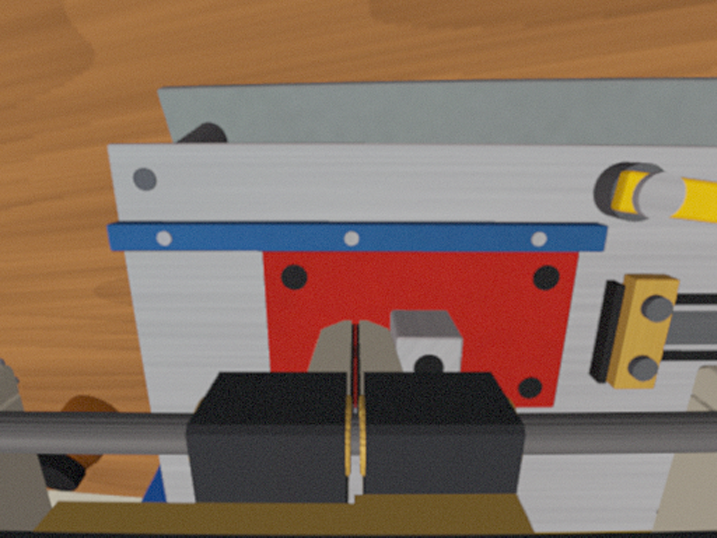

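The finger is pushing the boss; the plate is at y 11 with about 20 mm left to the rubber. I continue, then step finely.

```bash
python3 -m pendant '[[0,0.003,0,0,0,0,0],[0,0.003,0,0,0,0,0],[0,0.003,0,0,0,0,0],[0,0.003,0,0,0,0,0],[0,0,0,0,0,0,0]]'
python3 find.py
python3 - <<'E'
from h import *
from find import *
c,st,T=pose("wrist"); n=D[:,2]
# black rubber pixels next to brass
hsv=cv2.cvtColor(c["img"],cv2.COLOR_RGB2HSV); v,u=np.nonzero(hsv[...,2]<60); px=np.c_[u,v]
W=(world(c,px,T)-O)@D; q=(onplane(c,px,T,O+10*n,n)-O)@D
k=(q[:,0]>22)&(q[:,0]<58)&(q[:,1]>85)&(q[:,1]<125)&(W[:,2]<20); print(k.sum(),np.percentile(q[k,1],[1,5,50,95,99]))
for x in range(25,60,8): 
    kk=k&(abs(q[:,0]-x)<4); print(x,q[kk,1].min() if kk.any() else None)
E
```

```text
time: 15.45
ee_pos: [551.7, 53.9, 92.0]
ee_rot: [0.169, 0.073, 0.98, -0.08]
force: [-0.3, -0.9, 0.6]
opening: 0.004
15.45 [39.9 -5.6 14.3] [ 0.1 -1.   0.4] 0.003714280311548651
wrist plate in deck frame ((39.877845764160156, 23.000160217285156), (138.80215454101562, 78.96003723144531), 89.90167999267578) 14689
[  0.3 -46.3  79.2 -46.5  79.5  92.3   0.5  92.5]
594 [ 94.6  94.9  98.4 101.8 116.2]
25 94.6268479137499
33 94.63978209400739
41 94.56025337905588
49 94.59893070306683
57 94.64659377409139
```

```bash
python3 -m pendant '[[0,0.001,0,0,0,0,0],[0,0.001,0,0,0,0,0],[0,0.001,0,0,0,0,0],[0,0,0,0,0,0,0]]'
python3 find.py
python3 -m pendant '[[0,0.001,0,0,0,0,0],[0,0,0,0,0,0,0]]'
python3 find.py
python3 -m pendant '[[0,0.0005,0,0,0,0,0],[0,0,0,0,0,0,0]]'
python3 find.py
```

```text
time: 15.9
ee_pos: [552.1, 56.5, 91.6]
ee_rot: [0.169, 0.073, 0.98, -0.08]
force: [0.2, 0.0, -0.6]
opening: 0.005
15.9 [39.9 -2.9 14.3] [-0.   0.1 -0.6] 0.005102516208136385
time: 16.1
ee_pos: [552.3, 57.4, 91.5]
ee_rot: [0.169, 0.073, 0.98, -0.08]
force: [-0.4, -0.3, 0.2]
opening: 0.008
16.1 [39.9 -2.  14.3] [-0.2 -0.3  0.2] 0.0080384358167235
time: 16.3
ee_pos: [552.3, 57.9, 91.4]
ee_rot: [0.169, 0.073, 0.98, -0.08]
force: [0.4, 0.7, -0.5]
opening: 0.005
16.3 [39.9 -1.5 14.3] [ 0.2  0.8 -0.5] 0.004917808541088606
```

```bash
python3 -m pendant '[[0,0.0005,0,0,0,0,0],[0,0.0005,0,0,0,0,0],[0,0,0,0,0,0,0]]'
python3 find.py
python3 -m pendant '[[0,0.0005,0,0,0,0,0],[0,0,0,0,0,0,0]]'
python3 find.py
python3 -m pendant '[[0,0.0005,0,0,0,0,0],[0,0,0,0,0,0,0]]'
python3 find.py wrist:
```

```text
time: 16.6
ee_pos: [552.5, 58.9, 91.3]
ee_rot: [0.169, 0.073, 0.98, -0.08]
force: [-0.4, -1.1, -0.8]
opening: 0.004
16.6 [39.9 -0.4 14.3] [-0.6 -1.1 -0.8] 0.004291663783281596
time: 16.8
ee_pos: [552.6, 59.4, 91.2]
ee_rot: [0.169, 0.073, 0.98, -0.08]
force: [1.0, -0.4, -0.2]
opening: 0.005
16.8 [39.9  0.1 14.3] [ 0.9 -0.2 -0.6] 0.005220751199003921
time: 17.0
ee_pos: [552.7, 59.9, 91.1]
ee_rot: [0.169, 0.073, 0.98, -0.08]
force: [0.4, -0.4, 0.1]
opening: 0.004
17.0 [39.9  0.5 14.3] [ 0.4 -0.4 -0.1] 0.0037676549835663755
wrist plate in deck frame ((39.20952224731445, 29.291732788085938), (139.81983947753906, 80.16858673095703), 89.85557556152344) 14812
[ -1.1 -40.5  79.1 -40.7  79.5  99.1  -0.7  99.3]
```

```bash
python3 -m pendant '[[0,0.0005,0,0,0,0,0],[0,0,0,0,0,0,0]]'
python3 find.py
python3 -m pendant '[[0,0.0005,0,0,0,0,0],[0,0,0,0,0,0,0]]'
python3 find.py
python3 -m pendant '[[0,0.0005,0,0,0,0,0],[0,0,0,0,0,0,0]]'
python3 find.py wrist:i.png
```

```text
time: 17.25
ee_pos: [552.8, 60.3, 91.1]
ee_rot: [0.169, 0.073, 0.98, -0.08]
force: [-0.6, -1.4, 0.3]
opening: 0.007
17.25 [39.9  1.  14.3] [-0.3 -1.5  0.2] 0.007193635990105414
time: 17.45
ee_pos: [552.8, 60.6, 91.0]
ee_rot: [0.169, 0.073, 0.98, -0.081]
force: [-0.8, -2.8, 0.3]
opening: 0.005
17.45 [39.9  1.3 14.3] [-0.3 -2.9  0. ] 0.004717368734839124
time: 17.65
ee_pos: [552.9, 61.0, 91.0]
ee_rot: [0.169, 0.073, 0.98, -0.081]
force: [-1.6, -3.8, 2.3]
opening: -0.0
17.65 [39.9  1.7 14.3] [-0.3 -4.3  1.9] -0.0002952494979371396
wrist plate in deck frame ((39.19989776611328, 30.293537139892578), (139.7807159423828, 80.13780212402344), 89.89253234863281) 14832
[ -1.  -39.5  79.1 -39.7  79.4 100.1  -0.7 100.3]
```

View pics/i.png

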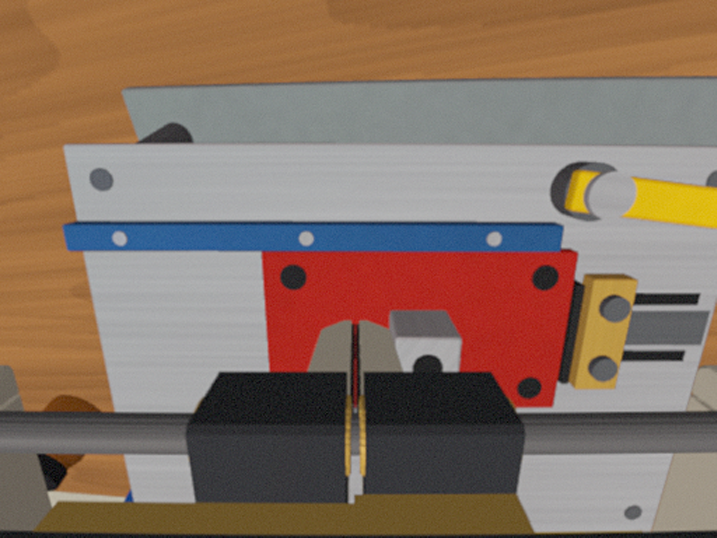

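The touch is clear: the force rose 0.4 → 1.5 → 2.9 → 4.3 N over 0.5 mm steps, and the edge meets the rubber at (572,330) and the fence. I back off gently and lift to a view of the keeper.

```bash
python3 -m pendant '[[0,-0.0005,0,0,0,0,0],[0,-0.0005,0,0,0,0,0],[0,-0.0005,0,0,0,0,0],[0,-0.001,0,0,0,0,0],[0,-0.003,0,0,0,0,0]]'
python3 -m pendant '[[0,-0.005,-0.01,0,0,0,0],[0,0,-0.035,0,0,0,0],[0,0,-0.045,0,0,0,0],[-0.02,0.03,-0.03,0,0,0,0],[-0.02,0.04,-0.01,0,0,0,0]]'
python3 -m pendant '[[0,0.03,0,0,0,0,0],[0,0,0,0,0,0,0],[0,0,0,0,0,0,0]]'
python3 find.py wrist:j.png scene:
```

```text
time: 18.2
ee_pos: [552.0, 56.2, 91.7]
ee_rot: [0.169, 0.073, 0.98, -0.08]
force: [-0.6, -0.1, 0.3]
opening: 0.009
time: 18.7
ee_pos: [560.5, 138.9, 224.8]
ee_rot: [0.173, 0.075, 0.979, -0.079]
force: [1.5, -0.0, 1.6]
opening: 0.004
time: 19.0
ee_pos: [563.6, 168.0, 213.9]
ee_rot: [0.169, 0.073, 0.98, -0.08]
force: [0.5, -0.7, -0.9]
opening: 0.004
19.0 [ 79.5  91.6 144.7] [ 0.2 -0.4 -1.1] 0.003716537320337612
wrist plate in deck frame ((40.03786849975586, 29.999412536621094), (139.9387664794922, 78.89537048339844), 89.93412017822266) 8689
[  0.5 -39.9  79.4 -40.   79.6  99.9   0.7 100. ]
scene plate in deck frame ((49.1336555480957, 30.657249450683594), (98.1142349243164, 143.3852081298828), 0.4403088688850403) 490
[ -0.5 102.    0.6 -41.4  98.7 -40.7  97.6 102.7]
```

View pics/j.png

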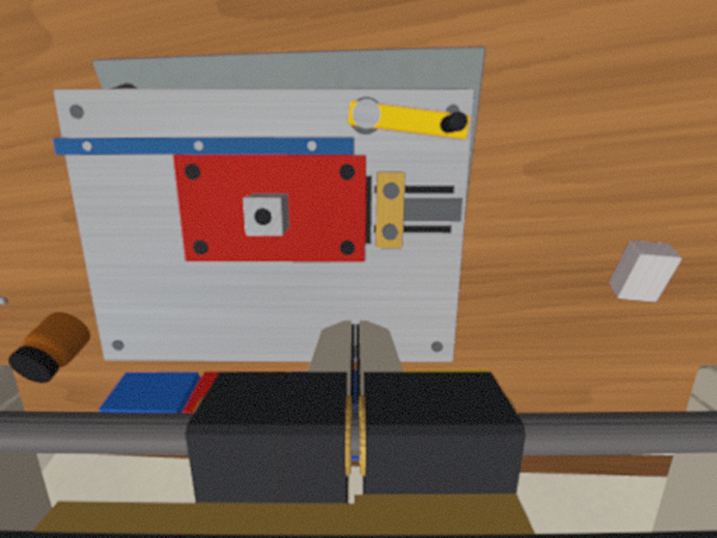

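The plate stayed home at (40.0, 30.0), its edge on the rubber at (368,210). The keeper hinge is at (366,114) and the pin at (455,122).

```bash
python3 - <<'E'
from h import *
from find import *
st=env.observe(); c=optics.camera("wrist"); T=campose(c,st); n=D[:,2]
for d in optics.place_of(c,"keeper_pin")[:2]: print(d,np.array(d["point"])*1.4,((onplane(c,[d["point"]],T,O+37*n,n)-O)@D)[0])
hsv=cv2.cvtColor(c["img"],cv2.COLOR_RGB2HSV); v,u=np.nonzero((abs(hsv[...,0]-26.)<6)&(hsv[...,1]>150)&(hsv[...,2]>100)); px=np.c_[u,v]
q=((onplane(c,px,T,O+22*n,n)-O)@D)[:,:2]; q=q[(q[:,0]<20)&(q[:,0]>-60)&(q[:,1]>80)&(q[:,1]<190)]
r=cv2.minAreaRect(q.astype(np.float32)); print(r,len(q))
l=cv2.fitLine(q.astype(np.float32),cv2.DIST_HUBER,0,.01,.01).ravel(); th=np.arctan2(abs(l[1]),l[0]*np.sign(l[1])); print("theta",th)
pin=np.array([-26+55*np.cos(th),98+55*np.sin(th)]); print("pin",pin)
phi=np.radians(128); Y=np.array([np.cos(phi),np.sin(phi)])   # tool y in deck plane
Rt=np.c_[np.cross(D[:,:2]@Y,-n),D[:,:2]@Y,-n]
p0=pin+Y*38; print("start",p0)
plan(O+D@np.array([*p0,110]),Rt,6,g=0)
E
```

```text
{'point': [325.9, 85.2], 'score': 0.69} [456.3 119.3] [-21.2 154.4  37. ]
((-4.119697570800781, 125.10957336425781), (80.105712890625, 51.383934020996094), 83.77334594726562) 1055
theta 1.4328698
pin [-18.4 152.5]
start [-41.8 182.4]
[0.0203, 0.0153, 0.0057, -0.01, 0.01, -6.34, 0]
[0.0185, 0.0175, 0.0057, -0.01, 0.01, -6.34, 0]
[0.0164, 0.0194, 0.0057, -0.01, 0.01, -6.34, 0]
[0.0142, 0.0211, 0.0057, -0.01, 0.01, -6.34, 0]
[0.0117, 0.0225, 0.0057, -0.01, 0.01, -6.34, 0]
[0.0092, 0.0237, 0.0057, -0.01, 0.01, -6.34, 0]
step mm 26.1 deg 6.34
```

```bash
python3 -m pendant '[[0.0203,0.0153,0.0057,0,0,-6.34,0],[0.0185,0.0175,0.0057,0,0,-6.34,0],[0.0164,0.0194,0.0057,0,0,-6.34,0],[0.0142,0.0211,0.0057,0,0,-6.34,0],[0.0117,0.0225,0.0057,0,0,-6.34,0]]'
python3 -m pendant '[[0.0092,0.0237,0.0057,0,0,-6.34,0],[0,0,0.02,0,0,0,0],[0,0,0.02,0,0,0,0],[0,0,0,0,0,0,0]]'
python3 - <<'E'
from h import *
from find import *
st=env.observe(); p=D.T@(st["ee_pos"]-O); Rm=D.T@rot(st["ee_rot"]).as_matrix(); print(p,Rm,st["joint_pos"],st["force"])
X,Y=Rm[:2,0],Rm[:2,1]; pin=lambda t:np.array([-26+55*np.cos(t),98+55*np.sin(t)])
ths=np.linspace(1.45,0,13); w=[pin(t)+Y*21 for t in ths]
rel=w[0]+Y*10-p[:2]; print("to pre-contact tool x,y:",rel@X,rel@Y,"z down",p[2]-28)
for a,b in zip(w,w[1:]): print(round((b-a)@X/1000,4),round((b-a)@Y/1000,4))
E
```

```text
time: 19.7
ee_pos: [491.2, 248.7, 141.9]
ee_rot: [0.141, -0.199, 0.962, -0.124]
force: [-0.3, 0.7, 0.5]
opening: 0.005
time: 20.1
ee_pos: [488.6, 256.0, 88.0]
ee_rot: [0.132, -0.25, 0.95, -0.132]
force: [0.8, -0.4, 0.3]
opening: 0.006
[-43.8 181.4  67.5] [[-0.8 -0.6 -0. ]
 [-0.6  0.8 -0. ]
 [ 0.  -0.  -1. ]] [ 0.6 -0.   1.9 -0.4  1.1 -1.3] [ 0.8 -0.4  0.3]
to pre-contact tool x,y: -1.4984082290614058 -6.780312441211649 z down 39.5241497348386
-0.0044 -0.005
-0.0038 -0.0055
-0.0031 -0.0059
-0.0024 -0.0062
-0.0016 -0.0064
-0.0008 -0.0066
-0.0 -0.0066
0.0008 -0.0066
0.0016 -0.0064
0.0024 -0.0062
0.0031 -0.0059
0.0038 -0.0055
```

```bash
python3 -m pendant '[[-0.0015,0,0.0195,0,0,0,0],[0,0,0.0195,0,0,0,0],[0,-0.007,0,0,0,0,0],[0,-0.004,0,0,0,0,0],[0,-0.004,0,0,0,0,0]]'
python3 find.py
python3 -m pendant '[[-0.0044,-0.005,0,0,0,0,0],[-0.0038,-0.0055,0,0,0,0,0],[-0.0031,-0.0059,0,0,0,0,0],[0,0,0,0,0,0,0]]'
python3 find.py wrist:
```

```text
time: 20.6
ee_pos: [511.2, 239.1, 61.4]
ee_rot: [0.135, -0.249, 0.95, -0.131]
force: [-0.4, 0.7, 0.3]
opening: 0.006
20.6 [-29.8 172.4  32.6] [-0.4  0.5  0.5] 0.006048181097766782
time: 21.0
ee_pos: [528.3, 231.1, 68.0]
ee_rot: [0.135, -0.25, 0.95, -0.131]
force: [1.0, -0.6, -0.1]
opening: 0.005
21.0 [-10.8 166.6  31.7] [ 0.9 -0.4 -0.5] 0.004962001165744379
wrist plate in deck frame ((40.016666412353516, 40.0987548828125), (81.4708023071289, 121.2761459350586), 1.2698220014572144) 13209
[ -2.1  99.8   0.6 -21.4  82.1 -19.6  79.4 101.6]
```

```bash
python3 -m pendant '[[-0.0024,-0.0062,0.0005,0,0,0,0],[-0.0016,-0.0064,0.0005,0,0,0,0],[-0.0008,-0.0066,0.0005,0,0,0,0],[0,-0.0066,0.0005,0,0,0,0],[0,0,0,0,0,0,0]]'
python3 find.py wrist:k.png
```

```text
time: 21.55
ee_pos: [543.4, 210.4, 74.2]
ee_rot: [0.134, -0.249, 0.95, -0.131]
force: [-0.6, 0.4, 0.2]
opening: 0.006
21.55 [  7.9 148.1  29. ] [-0.5  0.3  0.5] 0.0060961411386766156
wrist plate in deck frame ((39.15397262573242, 30.03699493408203), (140.16343688964844, 80.9344482421875), 89.93669891357422) 18149
[ -1.4 -40.   79.5 -40.1  79.7 100.1  -1.2 100.2]
```

View pics/k.png

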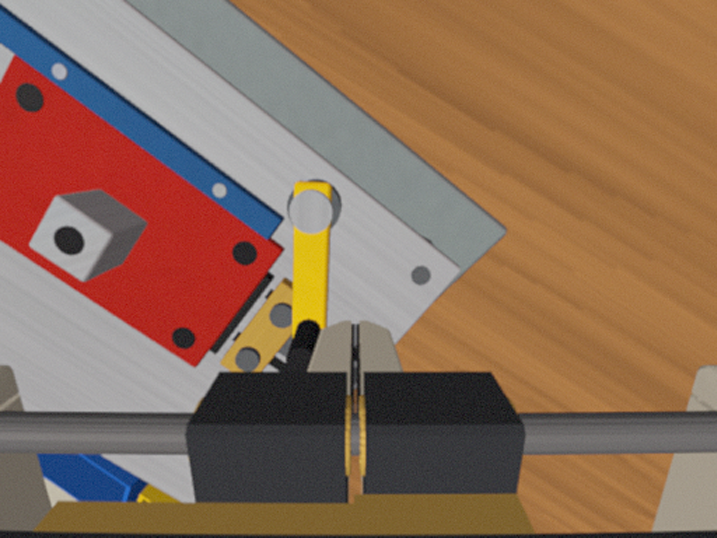

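The keeper is about half way, the pin (305,330) riding on the finger. I continue to the end stop.

```bash
python3 -m pendant '[[0.0008,-0.0066,0,0,0,0,0],[0.0016,-0.0064,0,0,0,0,0],[0.0024,-0.0062,0,0,0,0,0],[0.0031,-0.0059,0,0,0,0,0],[0,0,0,0,0,0,0]]'
python3 find.py
python3 -m pendant '[[0.002,-0.0025,0,0,0,0,0],[0,0,0,0,0,0,0]]'
python3 find.py wrist:
python3 - <<'E'
from find import *
c,st,T=pose("wrist"); n=D[:,2]
hsv=cv2.cvtColor(c["img"],cv2.COLOR_RGB2HSV); v,u=np.nonzero((abs(hsv[...,0]-26.)<3)&(hsv[...,1]>200)&(hsv[...,2]>180)); px=np.c_[u,v]
q=((onplane(c,px,T,O+22*n,n)-O)@D)[:,:2]; q=q[(q[:,0]<75)&(q[:,0]>-60)&(q[:,1]>70)&(q[:,1]<180)]
l=cv2.fitLine(q.astype(np.float32),cv2.DIST_HUBER,0,.01,.01).ravel(); print("theta",np.arctan(l[1]/l[0]),l,len(q))
E
```

```text
time: 22.1
ee_pos: [547.4, 185.3, 80.7]
ee_rot: [0.134, -0.25, 0.95, -0.131]
force: [-0.1, -0.5, 0.2]
opening: 0.003
22.1 [ 16.8 123.5  29.1] [ 0.  -0.5  0.1] 0.0034075017974391116
time: 22.3
ee_pos: [546.7, 182.9, 80.8]
ee_rot: [0.134, -0.25, 0.95, -0.131]
force: [0.0, -0.1, -0.4]
opening: 0.003
22.3 [ 16.4 121.   29. ] [-0.1 -0.1 -0.3] 0.0032698718810958947
wrist plate in deck frame ((39.550086975097656, 29.925193786621094), (80.85509490966797, 139.91876220703125), 0.0060181631706655025) 19495
[ -0.9  99.9  -0.9 -40.   80.  -40.   80.   99.9]
wrist plate in deck frame ((39.4250373840332, 29.94207000732422), (139.95193481445312, 80.86109924316406), 89.91004943847656) 19482
[ -1.1 -40.   79.7 -40.1  80.   99.9  -0.9 100. ]
theta 0.015348228 [ 1.   0.   5.1 99.7] 1675
```

```bash
python3 -m pendant '[[0.0007,-0.001,0,0,0,0,0],[0.0007,-0.001,0,0,0,0,0],[0,0,0,0,0,0,0]]'
python3 find.py
python3 -m pendant '[[0.0007,-0.001,0,0,0,0,0],[0,0,0,0,0,0,0]]'
python3 find.py
python3 -m pendant '[[0.0007,-0.001,0,0,0,0,0],[0,0,0,0,0,0,0]]'
python3 find.py
cat > kp.py <<'E'
from find import *
c,st,T=pose("wrist"); n=D[:,2]
hsv=cv2.cvtColor(c["img"],cv2.COLOR_RGB2HSV); v,u=np.nonzero((abs(hsv[...,0]-26.)<3)&(hsv[...,1]>200)&(hsv[...,2]>180)); px=np.c_[u,v]
q=((onplane(c,px,T,O+22*n,n)-O)@D)[:,:2]; q=q[(q[:,0]<75)&(q[:,0]>-60)&(q[:,1]>70)&(q[:,1]<180)]
l=cv2.fitLine(q.astype(np.float32),cv2.DIST_HUBER,0,.01,.01).ravel(); print("theta",np.arctan(l[1]/l[0]),l,len(q),q.min(0),q.max(0))
E
python3 kp.py
```

```text
time: 22.7
ee_pos: [546.5, 180.9, 81.2]
ee_rot: [0.134, -0.25, 0.95, -0.131]
force: [0.2, 0.5, 0.6]
opening: 0.006
22.7 [ 16.6 119.   29.1] [0.3 0.4 0.6] 0.00635304525330542
time: 22.9
ee_pos: [546.4, 179.6, 81.4]
ee_rot: [0.134, -0.25, 0.95, -0.131]
force: [1.2, 1.2, -0.1]
opening: 0.002
22.9 [ 16.7 117.7  29.1] [ 0.9  1.4 -0.2] 0.002461280498632715
time: 23.1
ee_pos: [546.3, 178.4, 81.6]
ee_rot: [0.134, -0.25, 0.95, -0.131]
force: [0.2, 1.3, -0.3]
opening: 0.002
23.1 [ 16.8 116.4  29.1] [-0.   1.4 -0.1] 0.002312589081789419
wrist plate in deck frame ((40.1170768737793, 29.905776977539062), (79.87285614013672, 139.971923828125), 0.05838780105113983) 18880
[  0.1  99.9   0.3 -40.1  80.1 -40.   80.   99.9]
theta -0.057460226 [ 1.  -0.1  5.8 97.1] 1685 [-37.   90.4] [ 43.1 106.2]
```

```bash
python3 -m pendant '[[0.0007,-0.001,0,0,0,0,0],[0,0,0,0,0,0,0]]'
python3 find.py
python3 -m pendant '[[0.0007,-0.001,0,0,0,0,0],[0,0,0,0,0,0,0]]'
python3 find.py
python3 -m pendant '[[0.0004,-0.0005,0,0,0,0,0],[0,0,0,0,0,0,0]]'
python3 find.py;python3 kp.py
```

```text
time: 23.35
ee_pos: [546.1, 177.4, 81.8]
ee_rot: [0.134, -0.25, 0.95, -0.131]
force: [0.0, 1.7, -1.0]
opening: 0.005
23.35 [ 16.9 115.4  29.1] [-0.5  1.8 -0.6] 0.0047204396341178866
time: 23.55
ee_pos: [546.0, 177.0, 81.9]
ee_rot: [0.134, -0.25, 0.95, -0.13]
force: [0.6, 6.6, -2.2]
opening: 0.006
23.55 [ 16.8 115.   29.2] [-0.9  6.8 -1. ] 0.006485242816504339
time: 23.75
ee_pos: [545.9, 176.9, 82.0]
ee_rot: [0.134, -0.25, 0.95, -0.13]
force: [0.3, 7.7, -2.6]
opening: 0.004
23.75 [ 16.7 114.8  29.3] [-1.5  8.  -1.1] 0.003942362827424201
wrist plate in deck frame ((40.12617874145508, 29.90487289428711), (139.91299438476562, 79.54940795898438), 89.91189575195312) 18747
[  0.2 -40.   79.8 -40.1  80.   99.8   0.5  99.9]
theta -0.074813575 [ 1.  -0.1  5.7 96.3] 1667 [-37.1  90.1] [ 43.1 105.3]
```

A hard end stop: the force jumped to 7–8 N at the predicted tool position. I back away, lift and do the last check.

```bash
python3 -m pendant '[[0,0.003,0,0,0,0,0],[0,0.008,0,0,0,0,0],[0,0.01,0,0,0,0,0],[0,0.005,-0.02,0,0,0,0],[0,0,-0.04,0,0,0,0]]'
python3 -m pendant '[[0,0,-0.045,0,0,0,0],[-0.02,0,-0.045,0,0,0,0],[-0.03,0,-0.03,0,0,0,0],[-0.03,0,0,0,0,0,0],[0,0,0,0,0,0,0]]'
python3 -m pendant '[[0,0,0,0,0,0,0]]'
python3 find.py scene:; python3 kp.py
python3 - <<'E'
from find import *
st=env.observe(); c=optics.camera("wrist"); save(c,"l.png",s=1.4); T=campose(c,st); n=D[:,2]
for d in optics.place_of(c,"keeper_pin")[:2]: print(d,((onplane(c,[d["point"]],T,O+37*n,n)-O)@D)[0])
E
```

```text
time: 24.3
ee_pos: [512.1, 207.4, 125.8]
ee_rot: [0.13, -0.25, 0.95, -0.132]
force: [1.1, 0.2, -0.5]
opening: 0.003
time: 24.8
ee_pos: [546.0, 273.2, 257.9]
ee_rot: [0.135, -0.25, 0.95, -0.131]
force: [-0.5, 0.1, -1.1]
opening: 0.009
time: 24.9
ee_pos: [543.5, 271.2, 255.3]
ee_rot: [0.133, -0.25, 0.95, -0.131]
force: [0.9, -0.5, -0.5]
opening: 0.005
24.9 [ 62.9 183.5 208.4] [ 0.7 -0.2 -0.8] 0.0053898480133313656
scene plate in deck frame ((49.740081787109375, 30.815311431884766), (98.7175064086914, 143.5866241455078), 1.6760615110397339) 468
[ -1.7 101.1   2.5 -42.4 101.2 -39.5  97.  104. ]
wrist plate in deck frame ((39.812156677246094, 30.06442642211914), (140.541748046875, 79.83413696289062), 89.87203216552734) 6688
[ -0.3 -40.1  79.6 -40.3  79.9 100.2   0.1 100.4]
theta 0.011243711 [ 1.   0.   8.6 98.5] 543 [-36.   90.8] [ 43.3 105.3]
{'point': [214.9, 107.2], 'score': 0.64} [23.7 98.1 37. ]
```

View pics/l.png

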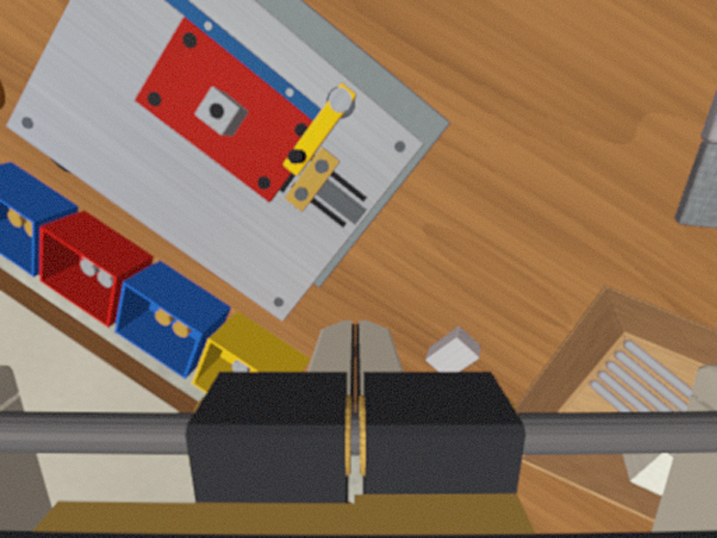

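The keeper lies closed across the plate: hinge (341,100), pin (297,156), parallel to the plate's short edge, theta about 0.01. The plate is still in its corner and the gripper is clear.

```bash
python3 -c "
from cell import ticket
print(ticket.sign_off())"
```

```text
the job is handed in; nothing more can be done
None
```

I laid the small red plate on the upper deck and let go. It slid to the fence by itself and stalled about 36 mm short of the stop. I pushed it along by the boss with closed fingers until I felt the rubber, with the force rising from 0.4 to 4.3 N. Then I backed off and swung the keeper to its end stop, which I felt as a jump to 7–8 N. I handed the job in at about 25 s.

Last checks from the wrist camera:
- **Plate:** it is at deck (39.8, 30.1) mm, square within about 0.2°. Its long edge is within 0.3 mm of the fence face. Its short edge is at y ≈ 100.2, where the rubber was felt. I did not measure any remaining gap after letting go.
- **Keeper:** its angle reads about 0.01 rad, so it is closed. The wrist-camera readings taken during the push were offset by up to 0.07 rad, so I relied on the felt hard stop.
- **Scene camera:** it puts the plate about 10 mm off in x (x ≈ 50, apparent size 99 x 144). Red in that view was over-segmented by the boss or sloping side, so I did not use it.
- **Everything else:** I saw no sign that the gripper touched anything else on the bench. I did not check every item one by one.

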